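# Shift the gear selector on the repair bench into third

### The arm

A 6-joint arm with a two-finger parallel gripper is mounted at the origin on the work surface. World frame = base frame: x ahead of the robot, y to its left, z up, the work surface at z = 0. Lengths are in m, angles in rad, forces in N, time in s.
With the tool pointing down it reaches from about 0.35 to 0.975 m from the base axis. Payload 4.9 kg.
Tool frame: the origin (TCP) lies at the very end of the fingers, on their centre line; the grasp point (between the pads) lies 19 mm behind it; x points along the fingers, y is the direction in which the jaws open and shut, and the axes are right-handed (so a half turn about x gives the same grasp; the last joint's range is limited). The gripper opens to 85 mm and grips with 20 to 120 N. Pads are 22 mm wide; open, the fingers measure 114 mm over their backs; the gripper's body (76 mm by 85 mm) begins 54 mm behind the grasp point. The pads swing forward as they close: fully open they stand 13 mm farther back than shut.
Start: joints at [-1.222, 0.053, 1.613, -0, 1.476, -0.119], TCP at [0.282, -0.558, 0.199] pointing down, gripper open.
Joint ranges: [-3.01, 3.01], [-1.01, 2.22], [0.06, 2.58], [-1.02, 4.17], [0.09, 2.62], [-3.14, 3.14]. Speed limits (rad/s): [2.57, 2.57, 3.14, 3.14, 3.14, 3.14].

### API

Orientations are given as a rotation vector (axis times angle).
In Python, from station import ctrl gives the robot as it stands. The module is installed in compiled form; this text tells all that it offers.
- The arm moves only by the shell command python3 -m handwheel 'ROWS' [FORCE]. ROWS is JSON, one flat list of numbers, 7 for each row, row after row: the opening, from 0 (shut) to 1 (fully open), then the shift along the tool's x, y, z in m, then the turn, a rotation vector about the tool's x, y, z in degrees. A call has 1 to 12 rows; each row is the pose to reach, as a shift and turn from the pose commanded when the call began, along the tool's axes at that moment; what a row does not reach only later rows make up. A row lasts 1/12 s, in which the tool goes at most 41.7 mm and 7.16 degrees, less where a joint would pass 70% of its speed; a pose out of reach is approached as far as the arm can. A call with a gripper value outside its range is refused whole. The fingers move at their own pace and stop on an object; FORCE is the grip in N (left out, the last holds). Time passes only in rows, so rows that repeat a pose let the fingers close. It gives the time, the measured TCP pose, the force and the opening at its end, in the units of the state.
- ctrl.get_obs(): the state, without advancing time (a new reading comes with each control period).
- ctrl.get_image(name): name is "scene" or "top" or "wrist"; returns (picture, depth): 400x640x3 uint8, blue, green, red; 400x640 float32, m along the optical axis (not along the pixel's ray), 0 where there is no reading.
- ctrl.camera_params(name): a dict with "fov_y" (degrees; the focal length in pixels is half the picture's height over the tangent of half this angle, whatever the lens; pixels are square), "cx", "cy" (the principal point, pixels), "dist_coeffs" ([k1, k2, p1, p2, k3] as OpenCV has them; the pictures are not rectified), "R" (3x3) and "t" (3): a world point X has camera coordinates R X + t; the wrist camera has in their place "hand_eye" (4x4, takes a point from camera to tool coordinates, whose origin is the TCP and whose axes are the tool frame's). Camera axes: x right, y down, z forward; pixel columns grow to the right and rows downward; lengths in m; the calibration is good to about 2 mm. A picture is of the moment at which its call begins: read the wrist's pose just before it. camera_params takes no time and is no camera call.
- ctrl.finish_job(): hands the job in, once; it reports no verdict.
The state is a dict: "t": time; "q": joint angles; "dq": joint speeds; "effort": joint torques, N m; "tool_pos": TCP position; "tool_rot": TCP orientation; "contact_force": force on the tool from outside, world axes, zero at the start; "wrist_torque": the same for the moment, N m; "opening": finger opening in m.
Only numpy, scipy, OpenCV 4.12 (cv2) and the standard library are available. Lean on these libraries where they do the work, as an engineer would, in place of code of your own. Each camera call takes 0.05 s, during which the arm holds its last target.

### The job

The tractor gear selector on the bench is to have its third-gear switch checked, but its lever was left in the left-hand leg of the H-shaped gate. Put it in third: push the lever to the middle of that leg, across to the right, and then fully forward, away from you, into the far right-hand slot. Push gently with the fingertips or the outside of the fingers and never take the lever between them, leave the selector standing where it is and the other things alone, and finish with the hand clear.

Things in the scene. Friction and masses are not known exactly. Their poses are not given: they have to be found in the camera images.
- selector: Gear selector with an H-gate, loose on four rubber feet (2.5 to 3.5 kg): grey cast housing 170 x 116 mm on a flange 224 (along x) x 150 mm, a steel gate plate 178 x 124 mm on top. Origin: centre of its underside, on the bench; x: forward (away from the robot at yaw 0), y: left, z: up. The lever's two-way pivot lies on the z axis 25 mm above the bench.
- gate_centre (a point): Centre of the H cut in the plate's upper face, 106 mm above the bench; selector's axes. Two legs along x, 60 long and 14 mm wide, centred on y = +16 (left) and -16 mm (right); at x = 0 a 14 mm wide cross channel with rounded corners joins them. First is forward left, second back left, third forward right, fourth back right. Black switches 10 mm high lie beyond the slot ends.
- lever_knob (a point): Centre of the widest part (36 mm across) of the lever's black pear-shaped knob, 187 mm from the pivot: 212 mm above the bench with the lever upright, down to 200 mm when it leans, so it rises along the pushing finger in mid-gate. The knob reaches 21 mm above it and 34 mm below it, where it narrows to 18 mm; below, a steel shaft 10 mm thick runs down through the gate.
- gate_cross (a joint): Sideways lean of the lever, rad: + to the right (-y); about -0.2 in the left leg, +0.2 in the right (stops at 0.205). With c = gate_cross, s = gate_shift the knob is, in the selector's frame, at x = 0.187 sin s, y = -0.187 cos s sin c, z = 0.025 + 0.187 cos s cos c. Friction: about 1.5 N at the knob moves it, and it stays where it is left.
- gate_shift (a joint): Fore-and-aft lean of the lever in rad: 0 in the cross channel (it passes the channel within about 0.025), + forward, stops at +0.29 (first or third) and -0.29 (second or fourth). Friction only: about 2 N at the knob moves it and it stays where it is left.
- meter: Bystander: black hand-held multimeter 184 x 88 x 42 mm lying on its back; origin at the centre of its underside.
- can: Bystander: spray can, 52 mm across, 150 mm high; origin at the centre of its underside.
- spare_knob: Bystander: spare black lever knob standing loose on the bench beside the selector, 36 mm across, 55 mm high; origin at the centre of its underside.
- screwdriver: Bystander: screwdriver lying on the bench, 190 mm long, under 35 mm high; origin at its middle on the bench.
- spool: Bystander: solder spool standing on end, 54 mm across, 49 mm high; origin at the centre of its underside.
- tray: Bystander: steel parts tray 130 x 90 x 26 mm; origin at the centre of its underside.
- brush: Bystander: brush lying on the bench, 170 mm long; origin at its middle on the bench.

How it is judged:
On the way, in this order (a step that is already met when the one before it is completed fails the run):
1. the lever has come across to the right-hand leg, not yet forward in it (value of joint gate_cross above 0.14 rad and value of joint gate_shift below 0.15 rad), for 0.05 s.
2. the lever is fully forward in the third slot (value of joint gate_cross above 0.14 rad and value of joint gate_shift above 0.25 rad), for 0.2 s.
At the end, for the whole second after the job is handed in: The lever rests in the far right-hand slot, forward to within 0.04 rad (about 7 mm at the knob) of its stop, and the selector stands level within 30 mm of where it was (all of step 2 and velocity of joint gate_shift below 0.05 rad/s and distance of selector from where it was at the start of the episode below 0.03 m and angle between selector's own z axis and vertical below 0.03 rad and linear speed of selector below 0.02 m/s); the robot touches nothing.
It fails at once if the selector is shoved more than 30 mm, lifted or tipped (distance of selector from where it was at the start of the episode above 0.03 m or angle between selector's own z axis and vertical above 0.2 rad).
It fails at once if the lever is taken between the fingers (distance between the grasp point and lever_knob below 0.02 m).
It fails at once if the lever or the selector is squeezed or forced by the fingers (more than 30 N) (contact force between the fingers and selector above 30 N).
It fails at once if a bystander is moved more than 30 mm (distance of any of meter, can, spare_knob, screwdriver, spool, tray, brush from where it was at the start of the episode above 0.03 m).
It also fails if it takes over 58 s, if anything falls off the work surface, if the arm or the gripper's body presses on something with over 40 N, if the wrist force passes 120 N, or if a joint passes its speed limit or range.

## Working session

There is one attempt and no reset: what is moved stays moved. The work goes in short steps, Python scripts to look and compute and a shell command to move; the robot and the scene stay as the last step left them, time stands still between calls to the robot, and variables do not carry over. Pictures are saved under pics/ and viewed, and the job is handed in when it is done.

```bash
mkdir -p pics; cat > h.py <<'E'
import numpy as np,cv2
from station import ctrl
from scipy.spatial.transform import Rotation as Rn
def K(p): 
    f=200/np.tan(np.radians(p['fov_y'])/2); return np.array([[f,0,p['cx']],[0,f,p['cy']],[0,0,1]])
def world(name,uv,d,p=None):
    p=p or ctrl.camera_params(name)
    n=cv2.undistortPoints(np.array(uv,float).reshape(-1,1,2),K(p),np.array(p['dist_coeffs'],float)).reshape(-1,2)
    c=np.c_[n,np.ones(len(n))]*np.array(d).reshape(-1,1)
    return (c-np.array(p['t']))@np.array(p['R'])
def rayplane(name,uv,z):
    p=ctrl.camera_params(name);a=world(name,uv,np.zeros(1),p);b=world(name,uv,np.ones(1),p)
    a=np.broadcast_to(a,b.shape); s=(z-a[:,2])/(b-a)[:,2]; return a+s[:,None]*(b-a)
E
python3 - <<'E'
from h import *
o=ctrl.get_obs();print(o)
for n in('scene','top'):
    i,d=ctrl.get_image(n);cv2.imwrite(f'pics/{n}0.png',i);np.save(f'{n}0.npy',d);np.save(f'{n}0i.npy',i)
    print(n,ctrl.camera_params(n))
E
```

```text
{'t': 0.0, 'q': array([-1.22199083e+00,  5.33508944e-02,  1.61430343e+00, -3.32566521e-05,
        1.47599745e+00, -1.19001494e-01]), 'dq': array([-0.00098753,  0.00145294,  0.00088501, -0.00058308,  0.00081766,
        0.0014447 ]), 'effort': array([-4.98311729e-04, -3.93678367e+01, -3.70177746e+01, -1.57986365e-04,
        7.19801828e-03, -4.77651071e-06]), 'tool_pos': array([ 0.28158304, -0.55719878,  0.19816115]), 'tool_rot': array([ 1.96148658,  0.46947959, -1.96202899]), 'contact_force': array([-0.25677881,  0.10404209, -0.83358276]), 'wrist_torque': array([ 0.00390119,  0.01851396, -0.01596669]), 'opening': 0.08534489799462593}
scene {'fov_y': 56.971393143360146, 'cx': 316.4638903300495, 'cy': 199.19350371492595, 'dist_coeffs': array([-0.08122154,  0.        ,  0.        ,  0.        ,  0.        ]), 'R': array([[-0.70956932,  0.70460977, -0.00603788],
       [ 0.36011156,  0.35525438, -0.86262042],
       [-0.60566579, -0.6142633 , -0.50581573]]), 't': array([ 0.37112838, -0.05999824,  1.36968478])}
top {'fov_y': 47.54225921486948, 'cx': 316.7820320550123, 'cy': 195.74741647877053, 'dist_coeffs': array([-0.02437201,  0.        ,  0.        ,  0.        ,  0.        ]), 'R': array([[-1.20250138e-02, -9.99924716e-01, -2.44162112e-03],
       [-9.85963119e-01,  1.22637032e-02, -1.66512250e-01],
       [ 1.66529658e-01,  4.05036261e-04, -9.86036363e-01]]), 't': array([-1.11752378e-03,  5.22163995e-01,  1.59493460e+00])}
```

View pics/scene0.png

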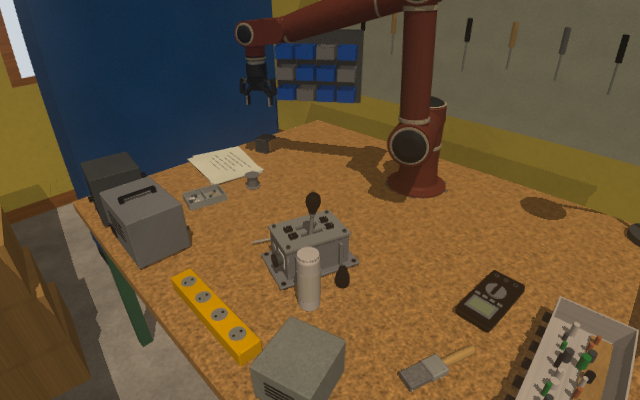

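View pics/top0.png

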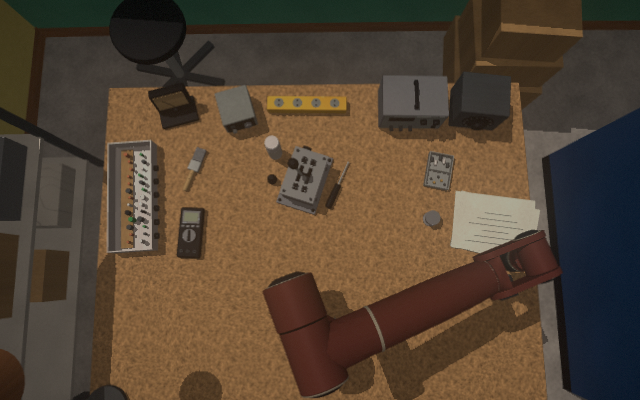

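The top view shows the selector near (306,178), the knob near (293,163), the can at (272,145), the spare knob at (271,179) and the screwdriver at (338,187). I'll zoom in on these.

```bash
python3 - <<'E'
import numpy as np,cv2
i=cv2.imread('pics/top0.png')[125:225,250:370];cv2.imwrite('pics/topz.png',cv2.resize(i,None,fx=6,fy=6,interpolation=cv2.INTER_CUBIC)[:600,:800])
i=cv2.imread('pics/scene0.png')[180:320,230:390];cv2.imwrite('pics/scenez.png',cv2.resize(i,None,fx=4.2,fy=4.2,interpolation=cv2.INTER_CUBIC)[:600])
E
```

```text
(no output)
```

View pics/topz.png

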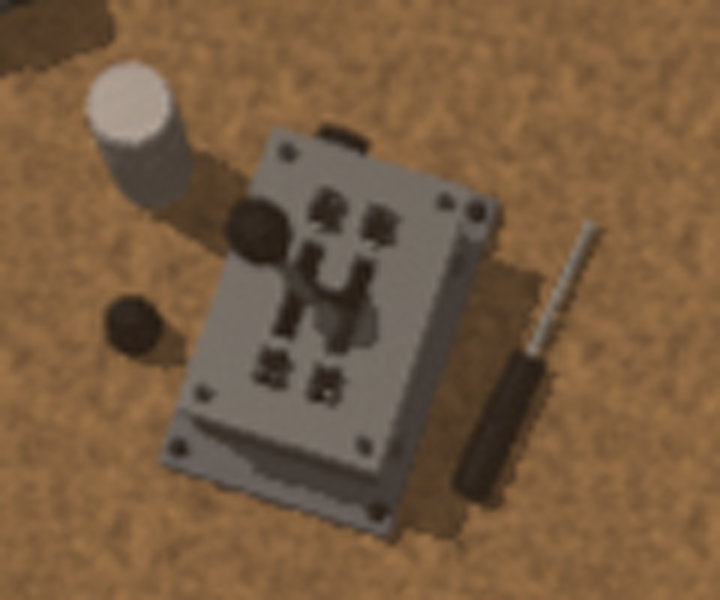

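View pics/scenez.png

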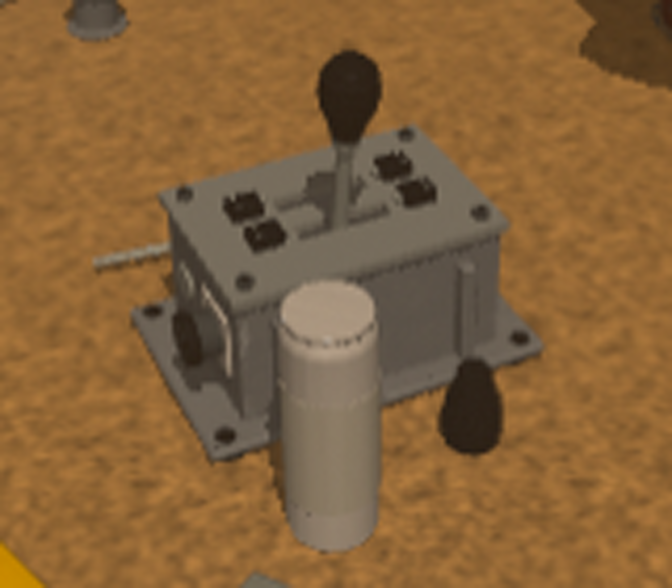

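```bash
python3 - <<'E'
from h import *
T=lambda a:np.array(a,float)/6+[250,125]-0.42
S=lambda a:np.array(a,float)/4.2+[230,180]-0.4
b=rayplane('top',T([(288,152),(446,203),(364,446),(204,393)]),0.106);print(b)
c=b.mean(0); 
ax=(b[0]+b[1]-b[2]-b[3])/2; ay=(b[0]+b[3]-b[1]-b[2])/2
print('c',c,np.linalg.norm(ax),np.linalg.norm(ay),np.degrees(np.arctan2(ax[1],ax[0])),np.degrees(np.arctan2(-ay[0],ay[1])))
b2=rayplane('scene',S([(184,194),(406,133),(481,212),(244,282)]),0.106);print('scene',b2,b2.mean(0))
# knob triangulate (widest part)
def ray(n,uv):
    a=world(n,[uv],[0.]);q=world(n,[uv],[1.]);return a[0],(q-a)[0]/np.linalg.norm(q-a)
a1,d1=ray('top',T((258,231)));a2,d2=ray('scene',S((349,92)))
s=np.linalg.lstsq(np.c_[d1,-d2],a2-a1,rcond=None)[0];p1=a1+s[0]*d1;p2=a2+s[1]*d2
k=(p1+p2)/2;print('knob',k,np.linalg.norm(p1-p2))
for n in ('top','scene'):
    for z in (.2,.206): print(n,z,rayplane(n,[T((258,231)) if n=='top' else S((349,92))],z))
yaw=np.arctan2(ax[1],ax[0]);r=np.array([[np.cos(yaw),np.sin(yaw)],[-np.sin(yaw),np.cos(yaw)]])
print('knob sel',r@(k-c)[:2])
for nm,uv,z in(('spare',(130,315),.055),('can',(131,104),.15),('drvtip',(590,225),.01),('drvend',(475,490),.02)):
    w=rayplane('top',[T(uv)],z)[0];print(nm,w,r@(w-c)[:2])
p=ctrl.camera_params('wrist');print(p['hand_eye'],p['fov_y'])
print(Rn.from_rotvec(ctrl.get_obs()['tool_rot']).as_matrix())
E
```

```text
[[ 0.6765884   0.05830381  0.106     ]
 [ 0.64452786 -0.03422596  0.106     ]
 [ 0.50075691  0.01525449  0.106     ]
 [ 0.53302976  0.10770931  0.106     ]]
c [0.58872573 0.03676041 0.106     ] 0.1519347886719006 0.09792610268613061 -18.99116481246849 -19.176502029028065
scene [[ 0.64428954 -0.03419662  0.106     ]
 [ 0.49827012  0.01393875  0.106     ]
 [ 0.53066338  0.10759356  0.106     ]
 [ 0.67582951  0.05810953  0.106     ]] [0.58726314 0.0363613  0.106     ]
knob [0.60445112 0.07091051 0.20580797] 0.0006010531656519723
top 0.2 [[0.60607928 0.07100551 0.2       ]]
top 0.206 [[0.60461233 0.07068006 0.206     ]]
scene 0.2 [[0.59752105 0.06414097 0.2       ]]
scene 0.206 [[0.60451864 0.07140957 0.206     ]]
knob sel [0.00375623 0.03740866]
spare [0.59061448 0.15607662 0.055     ] [-0.03704222  0.11343632]
can [0.69409953 0.14640466 0.15      ] [0.06395748 0.13796716]
drvtip [ 0.6537643  -0.12517355  0.01      ] [ 0.11419536 -0.13195469]
drvend [ 0.48674781 -0.05066546  0.02      ] [-0.06797681 -0.11585307]
[[ 8.71336359e-04 -3.10766573e-01  9.50485864e-01 -1.73169892e-01]
 [ 9.99999611e-01  1.40283080e-04 -8.70860641e-04  8.07586185e-04]
 [ 1.37297293e-04  9.50486253e-01  3.10766574e-01 -7.95188491e-02]
 [ 0.00000000e+00  0.00000000e+00  0.00000000e+00  1.00000000e+00]] 65.04223797578267
[[-6.58766099e-04  4.50965840e-01 -8.92540967e-01]
 [ 1.75576015e-03 -8.92539263e-01 -4.50966275e-01]
 [-9.99998242e-01 -1.86416916e-03 -2.03813243e-04]]
```

```bash
cat >> h.py <<'E'
C=np.array([.588,.0366]);YAW=np.radians(-19.08)
X=np.array([np.cos(YAW),np.sin(YAW)]);Y=np.array([-np.sin(YAW),np.cos(YAW)])
def sel(w): d=np.array(w)[:2]-C; return np.array([d@X,d@Y,w[2]])
def go(sx,sy,z,yaw=YAW):
    "shift in tool axes to sel target; turn about tool x to have tool y at yaw"
    o=ctrl.get_obs();R=Rn.from_rotvec(o['tool_rot']).as_matrix();p=o['tool_pos']
    w=np.r_[C+sx*X+sy*Y,z]; y=np.arctan2(R[1,1],R[0,1])
    print('t',round(o['t'],2),'sel now',sel(p).round(4),'shift mm',(R.T@(w-p)*1000).round(1),'turn x',round(-np.degrees((yaw-y+np.pi/2)%np.pi-np.pi/2),2),'F',o['contact_force'].round(2),'tilt',R[:,0].round(3))
E
python3 -m handwheel '[0,-0.02,0,0,0,0,0, 0,-0.05,0,0,-6,0,0, 0,-0.08,0,0,-12,0,0, 0,-0.11,0,0,-18,0,0, 0,-0.13,0,0,-24,0,0, 0,-0.13,0,0,-30,0,0, 0,-0.13,0,0,-36,0,0, 0,-0.13,0,0,-42,0,0, 0,-0.13,0,0,-44,0,0, 0,-0.13,0,0,-44,0,0]'
python3 -c "
from h import *
go(.004,.10,.33)"
```

```text
t: 0.93
tool_pos: [0.2817, -0.5576, 0.3287]
tool_rot: [1.452, 1.033, -1.451]
contact_force: [-0.2, 0.1, -0.3]
opening: -0.0001
t 0.93 sel now [-0.0952 -0.6617  0.3287] shift mm [-7.000e-01  9.800e+01 -7.618e+02] turn x -0.09 F [-0.17  0.06 -0.34] tilt [-0.     0.001 -1.   ]
```

```bash

python3 -m handwheel '[0,0,0.005,-0.03,0,0,0, 0,0,0.01,-0.065,0,0,0, 0,0,0.015,-0.1,0,0,0, 0,0,0.02,-0.135,0,0,0, 0,0,0.025,-0.17,0,0,0, 0,0,0.03,-0.205,0,0,0, 0,0,0.035,-0.24,0,0,0, 0,0,0.04,-0.275,0,0,0, 0,0,0.045,-0.31,0,0,0, 0,0,0.05,-0.345,0,0,0, 0,0,0.055,-0.38,0,0,0, 0,0,0.055,-0.4,0,0,0]'
python3 -m handwheel '[0,0,0.005,-0.03,0,0,0, 0,0,0.01,-0.065,0,0,0, 0,0,0.015,-0.1,0,0,0, 0,0,0.02,-0.135,0,0,0, 0,0,0.025,-0.17,0,0,0, 0,0,0.03,-0.205,0,0,0, 0,0,0.035,-0.24,0,0,0, 0,0,0.04,-0.275,0,0,0, 0,0,0.043,-0.31,0,0,0, 0,0,0.043,-0.34,0,0,0, 0,0,0.043,-0.362,0,0,0, 0,0,0.043,-0.362,0,0,0]'
python3 - <<'E'
from h import *
go(.004,.09,.18)
o=ctrl.get_obs()
i,d=ctrl.get_image('wrist');cv2.imwrite('pics/w1.png',i);np.save('w1d.npy',d);print(list(o['tool_pos']),list(o['tool_rot']))
E
```

```text
t: 1.93
tool_pos: [0.4663, -0.1952, 0.329]
tool_rot: [1.452, 1.033, -1.45]
contact_force: [0.4, -0.7, -0.1]
opening: -0.0003
t: 2.93
tool_pos: [0.6252, 0.1333, 0.328]
tool_rot: [1.449, 1.036, -1.45]
contact_force: [0.7, -0.2, -0.1]
opening: -0.0001
t 2.93 sel now [0.0036 0.1036 0.328 ] shift mm [148.    0.7  13.7] turn x 0.07 F [ 0.73 -0.22 -0.05] tilt [-0.002  0.001 -1.   ]
[np.float64(0.6252190088661775), np.float64(0.1333151244204155), np.float64(0.3280476525760943)] [np.float64(1.4491303783405165), np.float64(1.0357527812260454), np.float64(-1.4503209400589774)]
```

View pics/w1.png

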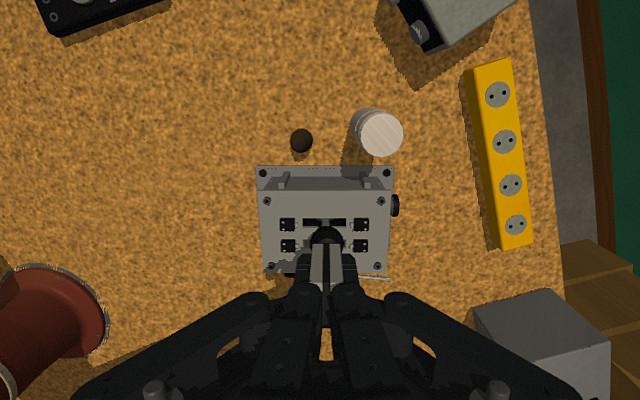

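```bash
cat >> h.py <<'E'
def wsel(uv,z,pos,rot):
    "wrist pixels -> sel coords on plane z"
    p=ctrl.camera_params('wrist');H=np.array(p['hand_eye']);R=Rn.from_rotvec(rot).as_matrix()
    n=cv2.undistortPoints(np.array(uv,float).reshape(-1,1,2),K(p),np.array(p['dist_coeffs'],float)).reshape(-1,2)
    d=(R@H[:3,:3]@np.c_[n,np.ones(len(n))].T).T;o=R@H[:3,3]+pos
    w=o+((z-o[2])/d[:,2])[:,None]*d
    return np.array([sel(q) for q in w]).round(4)
E
python3 - <<'E'
from h import *
a=([.6252190,.1333151,.3280476],[1.44913,1.0357528,-1.450321])
print('plate bolts',wsel([(267,201),(380,201),(377,266),(268,267)],.106,*a))
i=cv2.imread('pics/w1.png');z=cv2.resize(i[190:290,240:410],None,fx=4.6,fy=4.6,interpolation=cv2.INTER_CUBIC);cv2.imwrite('pics/w1z.png',z)
d=np.load('w1d.npy');print(d[225:250:3,310:342:3].round(3))
E
```

```text
plate bolts [[-0.075   0.0489  0.106 ]
 [ 0.0754  0.0492  0.106 ]
 [ 0.0766 -0.049   0.106 ]
 [-0.0795 -0.051   0.106 ]]
[[0.524 0.527 0.527 0.526 0.398 0.39  0.396 0.526 0.525 0.528 0.526]
 [0.431 0.431 0.431 0.322 0.32  0.316 0.318 0.32  0.329 0.432 0.43 ]
 [0.431 0.432 0.319 0.313 0.312 0.31  0.31  0.311 0.315 0.321 0.432]
 [0.434 0.319 0.312 0.309 0.309 0.307 0.307 0.309 0.31  0.314 0.322]
 [0.435 0.312 0.309 0.307 0.306 0.305 0.305 0.306 0.307 0.31  0.316]
 [0.317 0.31  0.307 0.305 0.304 0.304 0.305 0.304 0.305 0.309 0.311]
 [0.314 0.309 0.306 0.305 0.304 0.304 0.303 0.305 0.305 0.309 0.311]
 [0.315 0.15  0.149 0.15  0.151 0.152 0.15  0.151 0.151 0.151 0.31 ]
 [0.315 0.148 0.147 0.148 0.148 0.148 0.147 0.147 0.147 0.148 0.31 ]]
```

View pics/w1z.png

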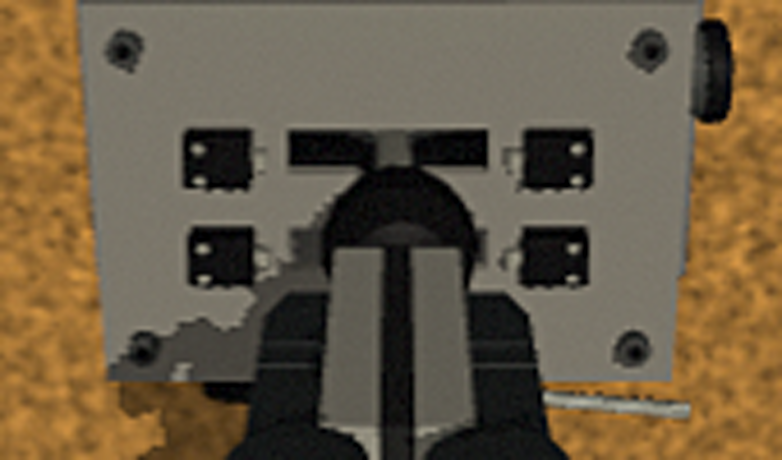

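```bash
python3 - <<'E'
from h import *
p=ctrl.camera_params('wrist');H=np.array(p['hand_eye']);d=np.load('w1d.npy')
def tool(uv):
    n=cv2.undistortPoints(np.array([[uv]],float),K(p),np.array(p['dist_coeffs'],float))[0,0]
    return (H[:3,:3]@(np.r_[n,1]*d[uv[1],uv[0]])+H[:3,3])*1000
for v in (244,246,250,252,254,258,262,270,280):
    row=[u for u in range(270,390) if 0<d[v,u]<.22]
    if row:
        print(v,row[0],row[-1],tool((row[0]+1,v)).round(1),tool((row[-1]-1,v)).round(1),tool((318,v)).round(1))
# knob silhouette as points in sel
a=(np.array([.6252190,.1333151,.3280476]),[1.44913,1.0357528,-1.450321]);R=Rn.from_rotvec(a[1]).as_matrix()
P=[]
for v in range(225,246):
    for u in range(305,350):
        if .29<d[v,u]<.33: P.append(sel(R@(tool((u,v))/1000)+a[0]))
P=np.array(P);print(len(P),P.min(0),P.max(0))
r=np.linalg.lstsq(np.c_[2*P,np.ones(len(P))],(P**2).sum(1),rcond=None)[0];print('sphere',r[:3],np.sqrt(r[3]+r[:3]@r[:3]))
E
```

```text
244 312 339 [-34.8  -6.  -10.1] [-36.7   6.1 -11. ] [-35.6  -3.6 -10.5]
246 312 339 [-37.4  -5.9 -10.4] [-35.9   6.1  -9.6] [-37.1  -3.5 -10.2]
250 312 339 [-41.7  -5.7 -10.5] [-41.9   5.9 -10.5] [-41.2  -3.4 -10.2]
252 312 339 [-44.1  -5.7 -10.6] [-43.9   5.8 -10.6] [-43.   -3.4 -10.1]
254 301 350 [-38.4 -11.2  -6.6] [-37.7  11.4  -6.2] [-45.1  -3.3 -10.2]
258 297 354 [-41.3 -12.9  -6. ] [-42.1  13.   -6.4] [-48.4  -3.3 -10. ]
262 296 355 [-45.4 -13.   -6.2] [-46.1  13.1  -6.6] [-51.7  -3.2  -9.8]
270 295 356 [-51.8 -12.9  -5.9] [-53.5  12.9  -6.9] [-59.2  -3.  -10.3]
280 293 358 [-60.2 -13.   -6.2] [-59.4  13.3  -5.7] [-65.7  -2.9  -9.7]
486 [-0.01265751  0.03804628  0.19774118] [0.02128804 0.05559253 0.22702364]
sphere [0.00385763 0.03818839 0.21116121] 0.017360563996157347
```

```bash
python3 - <<'E'
from h import *
i,d=ctrl.get_image('scene');cv2.imwrite('pics/s1.png',i)
o=ctrl.get_obs();p=ctrl.camera_params('scene')
f=K(p)
for dx in(0,-.035,-.073):
    q=np.array(p['R'])@(o['tool_pos']-[0,0,dx])+p['t'];print(dx,(f@q/q[2])[:2],q[2])
z=i[60:260,220:420];cv2.imwrite('pics/s1z.png',cv2.resize(z,None,fx=3,fy=3,interpolation=cv2.INTER_CUBIC))
E
```

```text
0 [325.12145725 163.43288395] 0.7451843943712706
-0.035 [325.22507579 147.26619297] 0.7274808437175747
-0.073 [325.34344103 128.7987052 ] 0.7082598458649906
```

View pics/s1z.png

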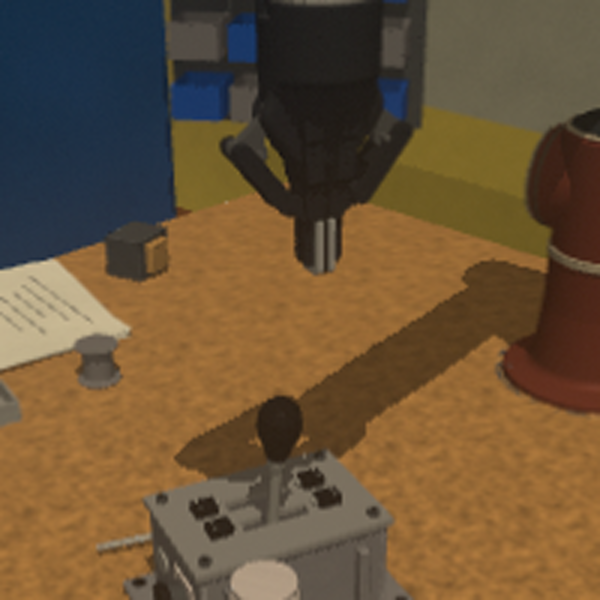

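Both cameras agree that the shut fingertips end about 34 mm behind the nominal TCP. I'll set heights from the seen tip and keep the tool axis at least 26 mm sideways from the knob throughout.

The lever is at shift ≈ +0.02 rad, so it's in line with the cross channel. I'm going down on its left.

```bash

python3 -m handwheel '[0,0.02,0,0.003,0,0,0, 0,0.05,0,0.006,0,0,0, 0,0.08,0,0.009,0,0,0, 0,0.11,0,0.012,0,0,0, 0,0.14,0,0.013,0,0,0, 0,0.16,0,0.013,0,0,0, 0,0.172,0,0.013,0,0,0, 0,0.174,0,0.013,0,0,0, 0,0.174,0,0.013,0,0,0]'
python3 - <<'E'
from h import *
go(.003,.068,.153)
o=ctrl.get_obs()
i,d=ctrl.get_image('wrist');cv2.imwrite('pics/w2.png',i);np.save('w2d.npy',d)
i,d=ctrl.get_image('scene');cv2.imwrite('pics/s2z.png',cv2.resize(i[80:280,220:420],None,fx=3,fy=3,interpolation=cv2.INTER_CUBIC))
E
```

```text
t: 3.78
tool_pos: [0.6204, 0.1165, 0.1553]
tool_rot: [1.452, 1.031, -1.453]
contact_force: [-0.3, 0.5, 0.1]
opening: -0.0001
t 3.78 sel now [0.0045 0.0861 0.1553] shift mm [ 2.3 -1.5 18.1] turn x -0.19 F [-0.34  0.47  0.13] tilt [-0.001 -0.    -1.   ]
```

View pics/w2.png

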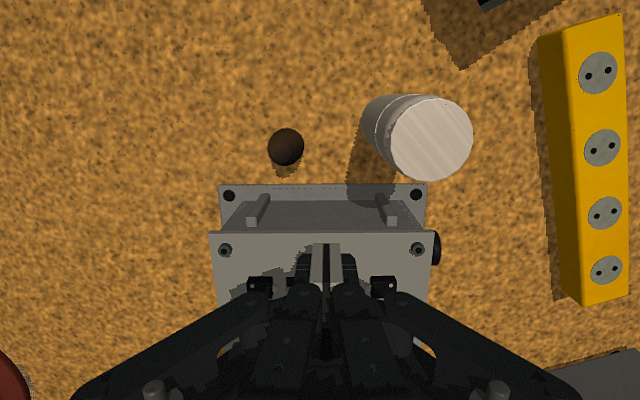

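View pics/s2z.png

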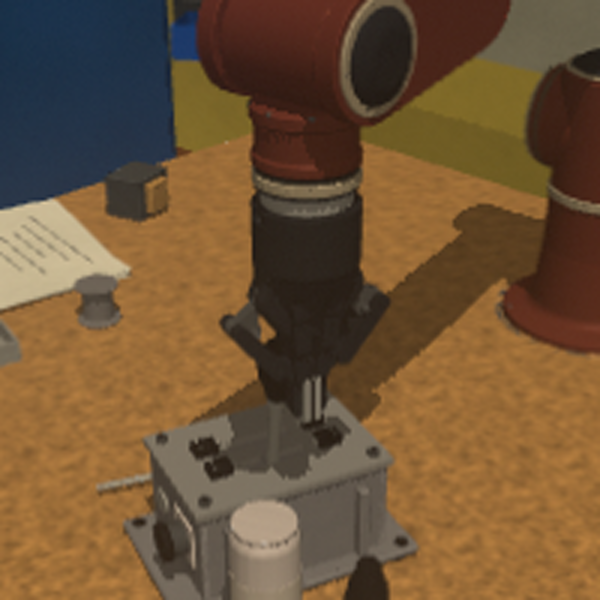

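```bash
python3 - <<'E'
from h import *
p=ctrl.camera_params('scene')
for nm,(x,y,z) in dict(tip189=(.0045,.086,.189),tip155=(.0045,.086,.155),knob=(.0038,.037,.207)).items():
    w=np.r_[C+x*X+y*Y,z];q=cv2.projectPoints(w,cv2.Rodrigues(np.array(p['R']))[0],np.array(p['t']),K(p),np.array(p['dist_coeffs']))[0].ravel()
    print(nm,q,(q-[220,80])*3)
p=ctrl.camera_params('wrist');H=np.array(p['hand_eye']);d=np.load('w2d.npy');o=ctrl.get_obs()
R=Rn.from_rotvec(o['tool_rot']).as_matrix()
m=(d>0)&(d<.3)
v,u=np.where(m);n=cv2.undistortPoints(np.c_[u,v].astype(float).reshape(-1,1,2),K(p),np.array(p['dist_coeffs'],float)).reshape(-1,2)
T=(H[:3,:3]@(np.c_[n,np.ones(len(n))]*d[v,u][:,None]).T).T+H[:3,3]
T*=1000
for a in range(-110,10,8):
    s=T[(T[:,0]>a)&(T[:,0]<a+8)&(d[v,u]<.2)]
    if len(s): print(a,len(s),'y',s[:,1].min().round(),s[:,1].max().round(),'z',s[:,2].min().round(),s[:,2].max().round())
E
```

```text
tip189 [321.72926183 217.7864838 ] [305.18778548 413.3594514 ]
tip155 [321.70966726 230.20061619] [305.12900179 450.60184857]
knob [312.62093766 200.83670472] [277.86281297 362.51011415]
-110 8260 y -57.0 58.0 z -18.0 10.0
-102 5468 y -51.0 50.0 z -18.0 12.0
-94 5393 y -44.0 44.0 z -15.0 11.0
-86 3594 y -37.0 38.0 z -14.0 13.0
-78 1374 y -31.0 31.0 z -14.0 13.0
-70 823 y -13.0 16.0 z -12.0 33.0
-62 797 y -13.0 14.0 z -11.0 34.0
-54 649 y -13.0 14.0 z -11.0 33.0
-46 468 y -13.0 14.0 z -11.0 34.0
-38 110 y -12.0 12.0 z -11.0 -6.0
2 5445 y 37.0 85.0 z -78.0 -30.0
```

```bash

python3 -m handwheel '[0,0,0,0.006,0,0,0, 0,0,-0.001,0.012,0,0,0, 0,0,-0.001,0.016,0,0,0, 0,0,-0.001,0.02,0,0,0, 0,0,-0.001,0.024,0,0,0, 0,0,-0.001,0.028,0,0,0, 0,0,-0.001,0.032,0,0,0, 0,0,-0.001,0.034,0,0,0]'
python3 - <<'E'
from h import *
go(.003,-.009,.153)
i,d=ctrl.get_image('top');cv2.imwrite('pics/t3.png',cv2.resize(i[100:225,240:400],None,fx=4.5,fy=4.5,interpolation=cv2.INTER_CUBIC))
E
```

```text
t: 4.55
tool_pos: [0.6086, 0.0852, 0.1557]
tool_rot: [1.452, 1.031, -1.451]
contact_force: [0.8, 2.1, 1.7]
opening: -0.0002
t 4.55 sel now [0.0036 0.0526 0.1557] shift mm [ 2.7 -0.5 61.6] turn x -0.13 F [0.78 2.05 1.71] tilt [ 0.001  0.    -1.   ]
```

View pics/t3.png

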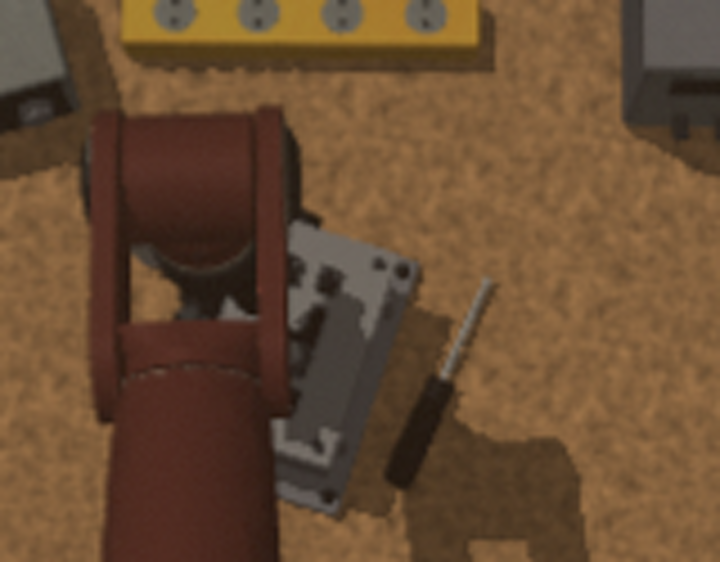

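The contact force is 2 N, as expected for the lever moving. The arm hides the knob in this view, so I'll carry on in small steps and watch the force.

```bash

python3 -m handwheel '[0,0,0,0.004,0,0,0, 0,0,0,0.008,0,0,0, 0,0,0,0.012,0,0,0, 0,0,0,0.016,0,0,0, 0,0,0,0.019,0,0,0, 0,0,0,0.02,0,0,0]'
python3 -m handwheel '[0,0,0,0.004,0,0,0, 0,0,0,0.008,0,0,0, 0,0,0,0.012,0,0,0, 0,0,0,0.016,0,0,0, 0,0,0,0.019,0,0,0, 0,0,0,0.02,0,0,0]'
python3 - <<'E'
from h import *
go(.003,-.009,.153)
i,d=ctrl.get_image('wrist');cv2.imwrite('pics/w4.png',i);np.save('w4d.npy',d)
E
```

```text
t: 5.1
tool_pos: [0.6017, 0.066, 0.1552]
tool_rot: [1.452, 1.031, -1.452]
contact_force: [0.1, 2.8, 0.5]
opening: -0.0001
t: 5.6
tool_pos: [0.5951, 0.0471, 0.1553]
tool_rot: [1.452, 1.031, -1.452]
contact_force: [0.2, 0.8, 0.9]
opening: 0.0003
t 5.6 sel now [0.0033 0.0123 0.1553] shift mm [ 2.3 -0.3 21.3] turn x -0.15 F [0.23 0.83 0.85] tilt [-0. -0. -1.]
```

View pics/w4.png

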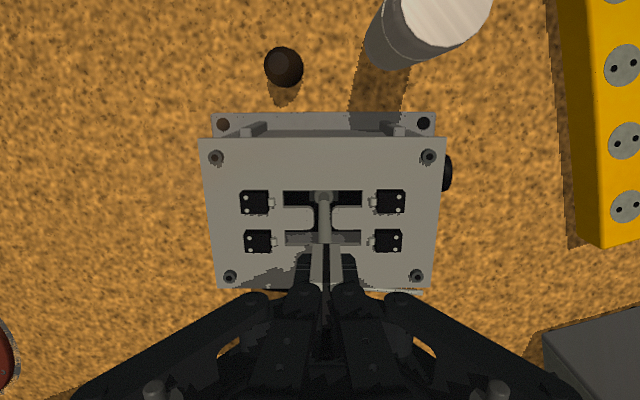

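```bash
python3 - <<'E'
from h import *
i=cv2.imread('pics/w4.png');cv2.imwrite('pics/w4z.png',cv2.resize(i[170:300,230:420],None,fx=4.2,fy=4.2,interpolation=cv2.INTER_CUBIC))
p=ctrl.camera_params('wrist');H=np.array(p['hand_eye']);d=np.load('w4d.npy');o=ctrl.get_obs()
R=Rn.from_rotvec(o['tool_rot']).as_matrix()
for u in(318,323,328):
  for v in range(186,262,4):
    n=cv2.undistortPoints(np.array([[[u,v]]],float),K(p),np.array(p['dist_coeffs'],float))[0,0]
    w=R@(H[:3,:3]@(np.r_[n,1]*d[v,u])+H[:3,3])+o['tool_pos'];print(u,v,d[v,u].round(3),(sel(w)*1000).round(0))
E
```

```text
318 186 0.234 [ -2.  27. 103.]
318 190 0.297 [-4.  6. 44.]
318 194 0.299 [-4.  2. 43.]
318 198 0.293 [-4.  0. 50.]
318 202 0.284 [-4. -0. 60.]
318 206 0.277 [-3. -1. 68.]
318 210 0.269 [-3. -2. 76.]
318 214 0.261 [-3. -3. 85.]
318 218 0.254 [-3. -3. 93.]
318 222 0.25 [-3. -5. 97.]
318 226 0.241 [ -3.  -4. 106.]
318 230 0.236 [ -2.  -5. 112.]
318 234 0.231 [ -2.  -6. 117.]
318 238 0.225 [ -2.  -6. 124.]
318 242 0.221 [ -2.  -7. 128.]
318 246 0.15 [ -0.  23. 193.]
318 250 0.146 [ -0.  23. 197.]
318 254 0.143 [  0.  23. 201.]
318 258 0.14 [  0.  22. 204.]
323 186 0.234 [  1.  27. 104.]
323 190 0.298 [ 1.  6. 43.]
323 194 0.292 [ 1.  4. 50.]
323 198 0.283 [ 1.  3. 60.]
323 202 0.275 [ 1.  2. 68.]
323 206 0.267 [ 1.  2. 77.]
323 210 0.261 [ 1.  1. 84.]
323 214 0.254 [ 1.  0. 92.]
323 218 0.248 [ 1. -1. 98.]
323 222 0.241 [  1.  -1. 105.]
323 226 0.235 [  1.  -2. 112.]
323 230 0.23 [  1.  -3. 117.]
323 234 0.224 [  1.  -3. 123.]
323 238 0.219 [  2.  -3. 129.]
323 242 0.214 [  2.  -4. 134.]
323 246 0.151 [  2.  22. 192.]
323 250 0.147 [  2.  23. 197.]
323 254 0.143 [  2.  23. 201.]
323 258 0.14 [  2.  22. 204.]
328 186 0.233 [  5.  27. 105.]
328 190 0.297 [ 6.  6. 44.]
328 194 0.299 [ 6.  2. 43.]
328 198 0.291 [ 5.  1. 52.]
328 202 0.281 [ 5.  0. 62.]
328 206 0.273 [ 5. -0. 71.]
328 210 0.264 [ 5. -0. 81.]
328 214 0.257 [ 5. -1. 89.]
328 218 0.25 [ 5. -2. 96.]
328 222 0.244 [  5.  -2. 102.]
328 226 0.236 [  5.  -2. 110.]
328 230 0.232 [  5.  -3. 115.]
328 234 0.226 [  5.  -3. 122.]
328 238 0.221 [  5.  -4. 127.]
328 242 0.215 [  5.  -4. 133.]
328 246 0.15 [  5.  23. 193.]
328 250 0.146 [  5.  23. 197.]
328 254 0.143 [  5.  23. 201.]
328 258 0.14 [  5.  22. 204.]
```

View pics/w4z.png

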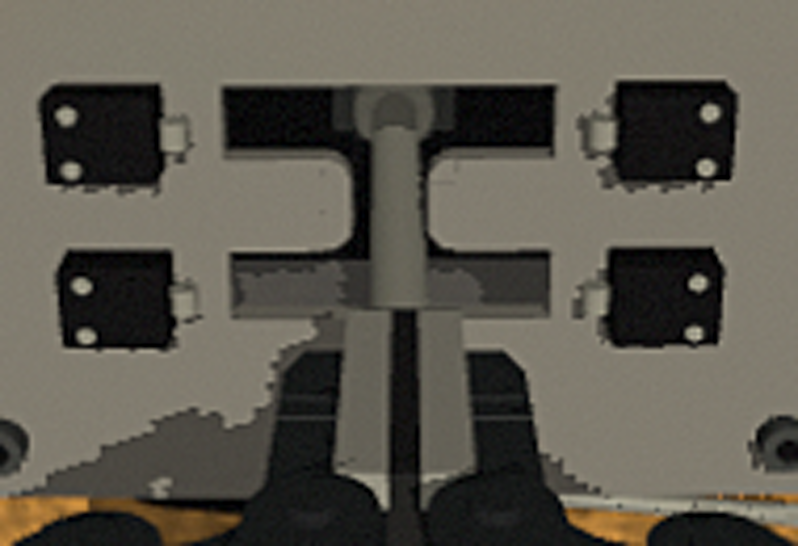

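The lever is halfway across: the shaft is upright in the cross channel at (323,220) and clear of both walls. I'll push it the rest of the way.

```bash

python3 -m handwheel '[0,0,0,0.004,0,0,0, 0,0,0,0.008,0,0,0, 0,0,0,0.012,0,0,0, 0,0,0,0.015,0,0,0, 0,0,0,0.016,0,0,0]'
python3 -m handwheel '[0,0,0,0.002,0,0,0, 0,0,0,0.003,0,0,0, 0,0,0,0.003,0,0,0]'
python3 - <<'E'
from h import *
go(.003,-.009,.153)
o=ctrl.get_obs()
i,d=ctrl.get_image('wrist');cv2.imwrite('pics/w5.png',cv2.resize(i[110:260,230:420],None,fx=4.2,fy=4,interpolation=cv2.INTER_CUBIC));np.save('w5d.npy',d)
p=ctrl.camera_params('wrist');H=np.array(p['hand_eye'])
R=Rn.from_rotvec(o['tool_rot']).as_matrix()
u=323
for v in range(200,250,5):
    n=cv2.undistortPoints(np.array([[[u,v]]],float),K(p),np.array(p['dist_coeffs'],float))[0,0]
    w=R@(H[:3,:3]@(np.r_[n,1]*d[v,u])+H[:3,3])+o['tool_pos'];print(u,v,(sel(w)*1000).round(0))
E
```

```text
t: 6.07
tool_pos: [0.5897, 0.0321, 0.155]
tool_rot: [1.451, 1.032, -1.453]
contact_force: [-0.1, 0.7, -1.4]
opening: 0.0004
t: 6.32
tool_pos: [0.589, 0.0296, 0.1553]
tool_rot: [1.451, 1.032, -1.452]
contact_force: [0.1, 1.0, -0.4]
opening: 0.0003
t 6.32 sel now [ 0.0032 -0.0063  0.1553] shift mm [ 2.3 -0.2  2.7] turn x -0.13 F [ 0.11  1.04 -0.4 ] tilt [-0. -0. -1.]
323 200 [ 1. -7. 90.]
323 205 [ 1. -8. 99.]
323 210 [  1.  -9. 107.]
323 215 [  1. -11. 112.]
323 220 [  1. -13. 119.]
323 225 [  1. -14. 125.]
323 230 [  1. -15. 130.]
323 235 [  2. -16. 137.]
323 240 [  4.  73. 328.]
323 245 [  2.   4. 192.]
```

View pics/w5.png

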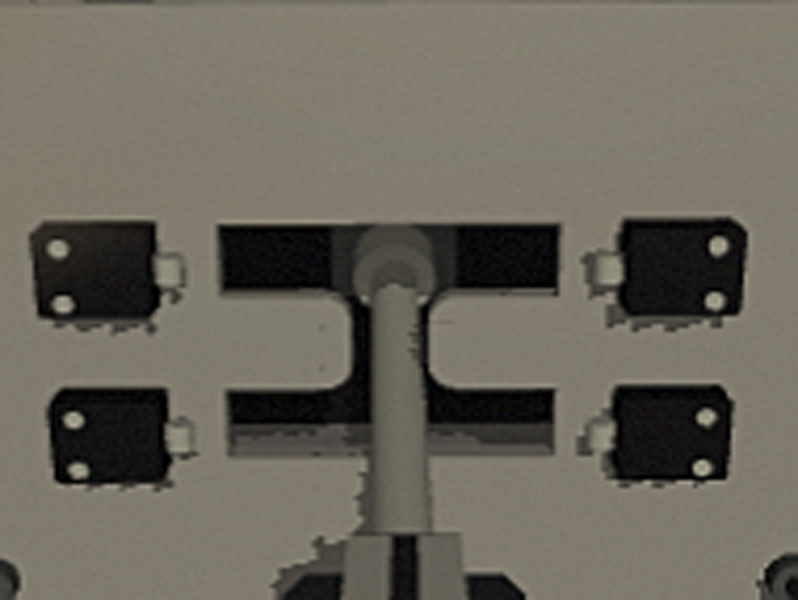

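```bash

python3 -m handwheel '[0,0,0,0.001,0,0,0, 0,0,0,0.002,0,0,0, 0,0,0,0.003,0,0,0, 0,0,0,0.003,0,0,0]'
python3 -m handwheel '[0,0,0,0.001,0,0,0, 0,0,0,0.001,0,0,0]'
python3 - <<'E'
from h import *
go(.003,-.009,.153)
o=ctrl.get_obs()
i,d=ctrl.get_image('wrist')
p=ctrl.camera_params('wrist');H=np.array(p['hand_eye'])
R=Rn.from_rotvec(o['tool_rot']).as_matrix()
u=323
for v in range(200,240,5):
    n=cv2.undistortPoints(np.array([[[u,v]]],float),K(p),np.array(p['dist_coeffs'],float))[0,0]
    w=R@(H[:3,:3]@(np.r_[n,1]*d[v,u])+H[:3,3])+o['tool_pos'];print(u,v,(sel(w)*1000).round(1))
E
```

```text
t: 6.7
tool_pos: [0.5881, 0.0271, 0.1553]
tool_rot: [1.452, 1.032, -1.452]
contact_force: [-0.2, 2.5, -0.9]
opening: 0.0002
t: 6.87
tool_pos: [0.5878, 0.0263, 0.1552]
tool_rot: [1.452, 1.032, -1.451]
contact_force: [1.9, 2.6, -2.0]
opening: 0.0001
t 6.87 sel now [ 0.0031 -0.0098  0.1552] shift mm [ 2.2 -0.1 -0.8] turn x -0.11 F [ 1.86  2.61 -1.95] tilt [-0.     0.001 -1.   ]
323 200 [ 1.1 -8.5 96.1]
323 205 [  1.2 -10.8 101.3]
323 210 [  1.2 -12.1 109. ]
323 215 [  1.3 -13.6 115.3]
323 220 [  1.3 -14.7 122.2]
323 225 [  1.4 -16.2 127.6]
323 230 [  1.4 -17.1 134.2]
323 235 [  1.5 -18.9 138.3]
```

The lever is fully in the right-hand leg. Now I'll go round behind the knob and turn the tool 90° so its flat side leads.

```bash

python3 -m handwheel '[0,0,0,-0.015,0,0,0, 0,0,0,-0.035,0,0,0, 0,0,-0.02,-0.045,0,0,0, 0,0,-0.05,-0.045,-6,0,0, 0,0,-0.065,-0.045,-12,0,0, 0,0,-0.065,-0.045,-18,0,0, 0,0,-0.065,-0.045,-24,0,0, 0,0,-0.065,-0.045,-30,0,0, 0,0,-0.065,-0.045,-36,0,0, 0,0,-0.065,-0.03,-42,0,0, 0,0,-0.065,-0.015,-48,0,0, 0,0,-0.065,0,-54,0,0]'
python3 - <<'E'
from h import *
go(-.05,-.036,.153,YAW+np.pi/2)
E
```

```text
t: 7.92
tool_pos: [0.5267, 0.0474, 0.156]
tool_rot: [0.746, 1.438, -0.747]
contact_force: [1.1, 0.6, -0.1]
opening: -0.0002
t 7.92 sel now [-0.0615 -0.0099  0.156 ] shift mm [  3.  -14.5  24.6] turn x -35.76 F [ 1.07  0.63 -0.11] tilt [ 0.001 -0.001 -1.   ]
```

```bash

python3 -m handwheel '[0,0.003,-0.003,0.004,-6,0,0, 0,0.006,-0.006,0.008,-12,0,0, 0,0.006,-0.009,0.012,-18,0,0, 0,0.006,-0.013,0.018,-24,0,0, 0,0.006,-0.018,0.018,-30,0,0, 0,0.006,-0.02,0.016,-36,0,0, 0,0.006,-0.02,0.016,-36,0,0]'
python3 - <<'E'
from h import *
go(-.03,-.037,.150,YAW+np.pi/2)
o=ctrl.get_obs();print(list(o['tool_pos']),list(o['tool_rot']))
i,d=ctrl.get_image('wrist');cv2.imwrite('pics/w6.png',i);np.save('w6d.npy',d)
E
```

```text
t: 8.5
tool_pos: [0.5193, 0.0229, 0.1499]
tool_rot: [0.261, 1.554, -0.262]
contact_force: [-0.6, -0.3, -0.1]
opening: 0.0001
t 8.5 sel now [-0.0605 -0.0354  0.1499] shift mm [-0.1 -1.6 30.5] turn x -0.03 F [-0.56 -0.31 -0.07] tilt [ 0.    -0.001 -1.   ]
[np.float64(0.5192725196816242), np.float64(0.022938858535633922), np.float64(0.14988137369891616)] [np.float64(0.2611081924457169), np.float64(1.5544405707584221), np.float64(-0.26226010235786396)]
```

View pics/w6.png

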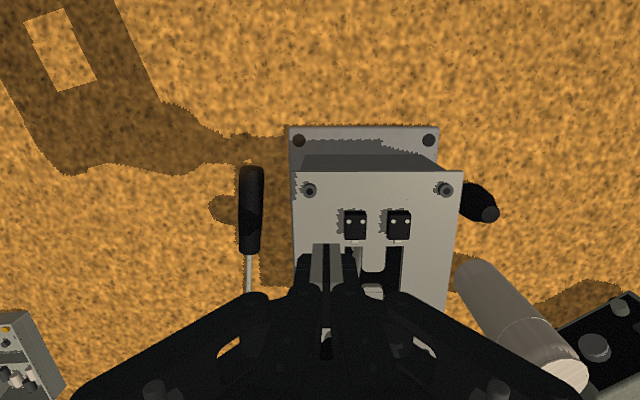

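```bash

python3 -m handwheel '[0,0,-0.001,0.012,0,0,0, 0,0,-0.002,0.024,0,0,0, 0,0,-0.002,0.03,0,0,0, 0,0,-0.002,0.034,0,0,0, 0,0,-0.002,0.038,0,0,0, 0,0,-0.002,0.042,0,0,0, 0,0,-0.002,0.046,0,0,0, 0,0,-0.002,0.05,0,0,0, 0,0,-0.002,0.05,0,0,0]'
python3 - <<'E'
from h import *
go(.025,-.036,.150,YAW+np.pi/2)
o=ctrl.get_obs();print(list(o['tool_pos']),list(o['tool_rot']))
i,d=ctrl.get_image('wrist');cv2.imwrite('pics/w7.png',i);np.save('w7d.npy',d)
E
```

```text
t: 9.3
tool_pos: [0.5661, 0.0044, 0.1494]
tool_rot: [0.263, 1.555, -0.263]
contact_force: [-1.0, 0.5, 0.2]
opening: 0.0
t 9.3 sel now [-0.0102 -0.0376  0.1494] shift mm [-0.6  1.7 35.2] turn x -0.14 F [-0.98  0.46  0.18] tilt [ 0.  0. -1.]
[np.float64(0.5661138348494313), np.float64(0.004413402291411263), np.float64(0.14937015183835012)] [np.float64(0.2632500068169586), np.float64(1.5546766116659474), np.float64(-0.2630996594558188)]
```

View pics/w7.png

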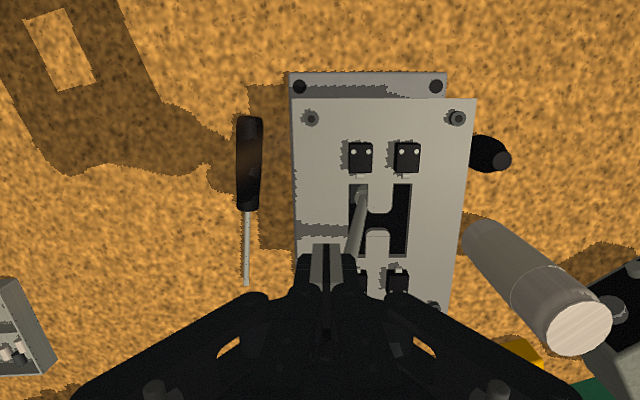

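The shaft is in the right-hand leg at (360,215) and is starting to lean forward. I'll keep pushing.

```bash

python3 -m handwheel '[0,0,0,0.004,0,0,0, 0,0,0,0.008,0,0,0, 0,0,0,0.012,0,0,0, 0,0,0.001,0.016,0,0,0, 0,0,0.001,0.02,0,0,0, 0,0,0.001,0.024,0,0,0, 0,0,0.001,0.026,0,0,0, 0,0,0.001,0.026,0,0,0]'
python3 -m handwheel '[0,0,0,0.002,0,0,0, 0,0,0,0.003,0,0,0, 0,0,0,0.003,0,0,0]'
cat > w.py <<'E'
import sys
from h import *
go(.0255,-.036,.150,YAW+np.pi/2)
o=ctrl.get_obs()
i,d=ctrl.get_image('wrist');cv2.imwrite(sys.argv[1],i)
p=ctrl.camera_params('wrist');H=np.array(p['hand_eye'])
R=Rn.from_rotvec(o['tool_rot']).as_matrix();P=[]
for v in range(60,250):
  for u in range(335,385):
    n=cv2.undistortPoints(np.array([[[u,v]]],float),K(p),np.array(p['dist_coeffs'],float))[0,0]
    s=sel(R@(H[:3,:3]@(np.r_[n,1]*d[v,u])+H[:3,3])+o['tool_pos'])
    if .112<s[2]<.165 and -.045<s[1]<-.01 and 0<s[0]<.06: P.append(s)
P=np.array(P);print(len(P))
for z in np.arange(.112,.165,.006):
    q=P[(P[:,2]>=z)&(P[:,2]<z+.006)]
    if len(q)>4: print((q.mean(0)*1000).round(1))
E
python3 w.py pics/w8.png
```

```text
t: 10.02
tool_pos: [0.591, -0.0033, 0.1493]
tool_rot: [0.263, 1.555, -0.263]
contact_force: [-2.0, -0.0, -0.8]
opening: -0.0
t: 10.27
tool_pos: [0.5935, -0.0041, 0.1494]
tool_rot: [0.263, 1.555, -0.263]
contact_force: [-1.7, 0.5, -0.8]
opening: 0.0002
t 10.27 sel now [ 0.0186 -0.0367  0.1494] shift mm [-0.6  0.7  6.9] turn x -0.12 F [-1.69  0.54 -0.77] tilt [ 0. -0. -1.]
624
[ 32.7 -14.8 114.6]
[ 22.  -18.6 121. ]
[ 23.7 -19.8 127.1]
[ 25.4 -21.2 133.2]
[ 27.  -22.3 139.2]
[ 28.3 -23.8 145.1]
[ 28.6 -24.4 148.9]
```

View pics/w8.png

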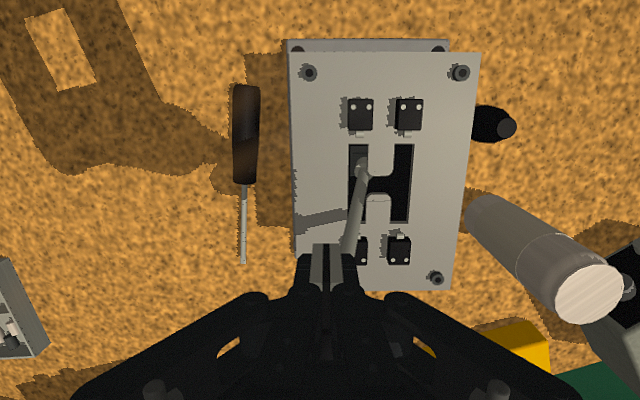

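```bash

python3 -m handwheel '[0,0,0,0.001,0,0,0, 0,0,0,0.002,0,0,0, 0,0,0,0.003,0,0,0, 0,0,0,0.004,0,0,0, 0,0,0,0.004,0,0,0]'
python3 -m handwheel '[0,0,0,0.001,0,0,0, 0,0,0,0.001,0,0,0]'
python3 -m handwheel '[0,0,0,0.001,0,0,0, 0,0,0,0.001,0,0,0]'
python3 w.py pics/w9.png
```

```text
t: 10.73
tool_pos: [0.5974, -0.0055, 0.1494]
tool_rot: [0.263, 1.555, -0.263]
contact_force: [-1.8, 0.6, -1.2]
opening: 0.0004
t: 10.9
tool_pos: [0.5983, -0.0058, 0.1494]
tool_rot: [0.263, 1.555, -0.263]
contact_force: [-1.5, 0.5, 0.3]
opening: -0.0
t: 11.07
tool_pos: [0.5992, -0.0061, 0.1494]
tool_rot: [0.263, 1.555, -0.263]
contact_force: [-1.4, 0.5, -1.8]
opening: -0.0001
t 11.07 sel now [ 0.0246 -0.0367  0.1494] shift mm [-0.6  0.7  0.9] turn x -0.12 F [-1.41  0.53 -1.77] tilt [ 0.  0. -1.]
722
[ 38.3 -14.4 114.8]
[ 25.9 -18.6 121. ]
[ 27.5 -19.9 127.1]
[ 29.4 -21.2 133.1]
[ 31.1 -22.5 139.2]
[ 32.9 -23.4 144.9]
[ 33.7 -24.9 149.6]
```

```bash

for k in 1; do python3 -m handwheel '[0,0,0,0.001,0,0,0, 0,0,0,0.001,0,0,0]' | grep -E 'force|tool_pos'; done
python3 -m handwheel '[0,0,0,0.001,0,0,0, 0,0,0,0.001,0,0,0]'| grep -E 'force|tool_pos'
```

```text
tool_pos: [0.6, -0.0064, 0.1493]
contact_force: [-1.2, 1.7, -1.2]
tool_pos: [0.6006, -0.0066, 0.1492]
contact_force: [-2.8, 1.3, -0.3]
```

```bash

python3 -m handwheel '[0,0,0,0.001,0,0,0, 0,0,0,0.001,0,0,0]'| grep -E 'force|tool_pos'
```

```text
tool_pos: [0.601, -0.0067, 0.149]
contact_force: [-5.7, 2.3, -0.4]
```

The force rose from 2 N to 6 N and the tool's advance slowed, so the lever is at its stop. I'll back straight off, then lift.

```bash

python3 -m handwheel '[0,0,0,-0.005,0,0,0, 0,0,0,-0.02,0,0,0, 0,0,0,-0.04,0,0,0, 0,0,0,-0.07,0,0,0, 0,-0.02,0,-0.1,0,0,0, 0,-0.05,0,-0.13,0,0,0, 0,-0.08,0,-0.16,0,0,0, 0,-0.1,0,-0.19,0,0,0, 0,-0.1,0,-0.2,0,0,0, 0,-0.1,0,-0.2,0,0,0]'
python3 - <<'E'
from h import *
go(0,0,.3)
for n,c in(('top',(100,225,240,400)),('scene',(120,270,220,400))):
    i,d=ctrl.get_image(n);i=i[c[0]:c[1],c[2]:c[3]];cv2.imwrite(f'pics/{n}9.png',cv2.resize(i,None,fx=4,fy=4,interpolation=cv2.INTER_CUBIC))
E
```

```text
t: 12.45
tool_pos: [0.4136, 0.0592, 0.253]
tool_rot: [0.262, 1.546, -0.261]
contact_force: [0.8, -0.7, -0.8]
opening: -0.0001
t 12.45 sel now [-0.1722 -0.0357  0.253 ] shift mm [-45.4  35.9 172.6] turn x 89.96 F [ 0.81 -0.66 -0.78] tilt [ 0.009 -0.001 -1.   ]
```

View pics/top9.png

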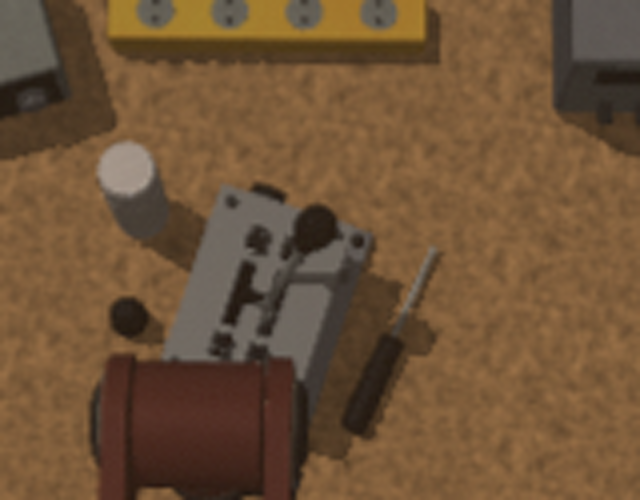

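View pics/scene9.png

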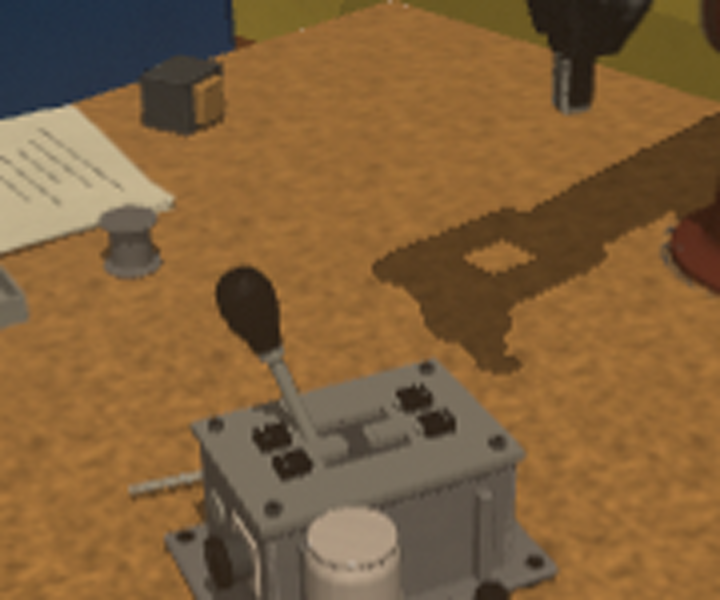

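```bash
python3 - <<'E'
from h import *
k=rayplane('top',[np.array((316,228))/4+[240,100]-.4],.2005)[0];print('top knob',sel(k))
b=rayplane('scene',np.array([(216,425),(428,368),(498,442),(273,508)])/4+[220,120]-.4,.106).mean(0);print('sel centre scene',b,'(was .5873,.0364)')
t=rayplane('top',np.array([(231,202),(358,241)])/4+[240,100]-.4,.106);print(t,'bolts')
print(rayplane('scene',[np.array((249,298))/4+[220,120]-.4],.2005)[0],k, np.arcsin(sel(k)[0]/.187))
o=ctrl.get_obs();print(o['t'],np.abs(o['dq']).max())
E
```

```text
top knob [ 0.05365776 -0.0362085   0.2005    ]
sel centre scene [0.58724102 0.0369251  0.106     ] (was .5873,.0364)
[[ 0.67591845  0.05911934  0.106     ]
 [ 0.63910087 -0.05239033  0.106     ]] bolts
[ 0.62627123 -0.01403808  0.2005    ] [ 0.62687385 -0.0151594   0.2005    ] 0.29103089104289354
12.55 0.043285932002482916
```

The knob is at x +53.7 mm, y −36.2 mm in the selector's frame, so gate_shift is about 0.29. The selector hasn't moved and the hand is clear. I'll let the arm settle and hand in.

```bash
python3 -m handwheel '[0,0,0,0,0,0,0, 0,0,0,0,0,0,0, 0,0,0,0,0,0,0]'; python3 -c "
from station import ctrl
print(ctrl.finish_job())"
```

```text
t: 12.8
tool_pos: [0.4133, 0.0584, 0.2483]
tool_rot: [0.263, 1.557, -0.264]
contact_force: [-0.5, -0.1, -0.0]
opening: 0.0001
the job is handed in; nothing more can be done
None
```

The lever is in third gear and the job is handed in at about 12.8 s; `finish_job` gives no verdict, so what follows is from my own checks.

**What I did:** The lever already stood at the middle of the left leg (gate_shift about +0.02), so I skipped the first push. With the gripper shut, I pushed the knob across to the right with the side of the fingers. Then I went round behind it, pushed it forward until it met its stop, and backed off.

**Last checks:**
- **Lever:** the top camera puts the knob at x +53.7 mm, y −36.2 mm in the selector's frame. That gives gate_shift of about 0.29 (fully forward) and gate_cross of about 0.2.
- **Force:** it stayed at about 2–4 N while pushing and rose to about 6 N at the stop. I read it between short moves, not continuously.
- **Selector:** its centre was within 1 mm of where it started.
- **Other things:** the can, spare knob and screwdriver looked untouched. I did not measure any of the other things again.
- **Hand:** it ended about 17 cm behind the gate centre, touching nothing.

**One disagreement:** the wrist and scene cameras both showed the shut fingertips about 34 mm short of the stated TCP. I set the heights from the tips as seen, and kept the tool axis about 28 mm sideways from the knob while pushing.

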